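# Lift the keeper bar off the circuit board

## Task

The circuit board is held in its repair stand by a keeper bar: lift that bar straight up and level, so that both ends come out of their U brackets together, then lower it onto the middle of the blue mat without dropping it, and let go, so that it lies flat there. The other bar, in the stand with no board, stays in its brackets.

Things in the scene. Friction and masses are not known exactly. Their poses are not given: they have to be found in the camera images.
- board_bar: The keeper bar to lift: a plain aluminium bar, 170 mm long (its y axis), 18 mm wide (x) and 24 mm high (z), about 0.2 kg, loose in the two U brackets of the stand that holds the green circuit board. Origin: centre of its underside (60 mm above the table at the start). Nothing stands higher than 35 mm above the table beneath its middle, so fingers have free room on both long sides and 25 mm below it.
- board_stand: The fixed repair stand with the green circuit board: dark base plate 120 x 150 x 20 mm (x, y, z) with the loose board (100 x 80 mm) lying on it. Two grey U brackets open to the top stand at y = -60 and +60 mm; each is 14 mm thick along y and 36 mm wide along x, its slot is 24 mm wide and 25 mm deep, slot floor 60 mm and bracket top 85 mm above the table. Origin: centre of its underside on the table.
- other_bar: The same kind of bar in an equal stand whose base plate is empty (no board). It is to be left where it is. Origin: centre of its underside.
- mat: Blue work mat, fixed flat on the table, 220 mm (x) by 180 mm (y), 4 mm thick. Origin: centre of its underside, on the table. A pair of tweezers (about 115 x 15 mm, 8 mm high) lies along its far edge, 95 mm from the centre in +x of the mat; the rest is clear, and the bar fits best along the mat's y.
Mind the look-alikes: they are no part of the job. Leave any turquoise look-alike of the board_bar alone.

How it is judged:
By the outcome, as a careful person would: the job done as asked, in the order asked, and still so for the second after the job is handed in, with the robot touching nothing.
It also fails if it takes over 40 s, if anything falls off the work surface, if the arm or the gripper's body presses on something with over 40 N, if the wrist force passes 120 N, or if a joint passes its speed limit or range.

## Robot

A 6-joint arm with a two-finger parallel gripper is mounted at the origin on the work surface. World frame = base frame: x ahead of the robot, y to its left, z up, the work surface at z = 0. Lengths are in m, angles in rad, forces in N, time in s.
With the tool pointing down it reaches from about 0.35 to 0.975 m from the base axis. Payload 4.9 kg.
Tool frame: the origin (TCP) lies midway between the tips of the shut fingers; the grasp point (between the pads) lies ctrl.grip_point_offset behind it (ctrl.grip_point_offset is the distance from the TCP to the grasp point, in m); x points along the fingers, y is the direction in which the jaws open and shut, and the axes are right-handed (so a half turn about x gives the same grasp; the last joint's range is limited). The gripper opens to 85 mm and grips with 20 to 120 N. Pads are 22 mm wide; open, the fingers measure 114 mm over their backs; the gripper's body (76 mm by 85 mm) begins 54 mm behind the grasp point. The pads swing forward as they close: fully open they stand 13 mm farther back than shut.
Start: joints at [-1.263, 0.053, 1.613, -0, 1.476, -0.119], TCP at [0.259, -0.569, 0.231] pointing down, gripper open.
Joint ranges: [-3.01, 3.01], [-1.01, 2.22], [0.06, 2.58], [-1.02, 4.17], [0.09, 2.62], [-3.14, 3.14]. Speed limits (rad/s): [2.57, 2.57, 3.14, 3.14, 3.14, 3.14].

## Interface

Orientations are given as a rotation vector (axis times angle).
In Python, from station import ctrl gives the robot as it stands. The module is installed in compiled form; this text tells all that it offers.
- The arm moves only by the tool drive_tool, never from a script. Its argument "commands" is text: rows parted by semicolons, each of 5 numbers parted by spaces: the closure, from -1 (fully open) to 1 (shut), so that 0 is half open, then the shift along the tool's x, y, z in units of 40 mm (1.0 is 40 mm), then the turn about the tool's x in units of 5 degrees (1.0 is 5 degrees). A call has 1 to 8 rows; each row is the pose to reach, as a shift and turn from the pose commanded when the call began, along the tool's axes at that moment; what a row does not reach only later rows make up. A row lasts 1/12 s, in which the tool goes at most 41.7 mm and 7.16 degrees, less where a joint would pass 70% of its speed; a pose out of reach is approached as far as the arm can. A call with a gripper value outside its range is refused whole. The fingers move at their own pace and stop on an object; "newtons" is the grip in N (left out, the last holds). Time passes only in rows, so rows that repeat a pose let the fingers close. It gives the time, the measured TCP pose, the force and the opening at its end, in the units of the state.
- ctrl.get_obs(): the state, without advancing time (a new reading comes with each control period).
- ctrl.get_image(name): name is "scene" or "top" or "wrist"; returns (picture, depth): 384x512x3 uint8, blue, green, red; 384x512 float32, m along the optical axis (not along the pixel's ray), 0 where there is no reading.
- ctrl.camera_info(name): a dict with "K" (3x3 intrinsics, pixels), "k1" (the pictures are not rectified: a ray, as slopes to the right and down, at radius r is drawn at 1 + k1 r^2 times it, then the intrinsics apply), "T" (4x4, takes a point from camera to world coordinates). Camera axes: x right, y down, z forward; pixel columns grow to the right and rows downward; lengths in m; the calibration is good to about 2 mm. A picture is of the moment at which its call begins: read the wrist's pose just before it. camera_info takes no time and is no camera call; for the wrist camera it gives the pose at the moment of the call.
- ctrl.finish_job(): hands the job in, once; it reports no verdict.
The state is a dict: "t": time; "q": joint angles; "dq": joint speeds; "effort": joint torques, N m; "tool_pos": TCP position; "tool_rot": TCP orientation; "contact_force": force on the tool from outside, world axes, zero at the start; "wrist_torque": the same for the moment, N m; "opening": finger opening in m.
Only numpy, scipy, OpenCV 4.12 (cv2) and the standard library are available. Lean on these libraries where they do the work, as an engineer would, in place of code of your own. Each camera call takes 0.05 s, during which the arm holds its last target.

## Working session

There is one attempt and no reset: what is moved stays moved. The work goes in short steps, Python scripts to look and compute and a tool call to move; the robot and the scene stay as the last step left them, time stands still between calls to the robot, and variables do not carry over. Pictures are saved under pics/ and viewed, and the job is handed in when it is done.

Besides the shell and the picture viewer there is one more tool, called after "Call:" as name(argument=value, ...), one argument or row to a line, values as JSON. drive_tool: Moves the arm, as the interface text tells. Its arguments: {"type":"object","properties":{"commands":{"type":"string"},"newtons":{"type":"number"}},"required":["commands"]}

```bash
mkdir -p pics
cat > h.py <<'E'
import numpy as np,cv2
from station import ctrl
def snap(n,tag):
    info=ctrl.camera_info(n); im,d=ctrl.get_image(n)
    cv2.imwrite(f'pics/{tag}.png',im); np.savez(f'{tag}.npz',im=im,d=d,K=info['K'],k1=info['k1'],T=info['T'])
    return im,d
def load(tag): return np.load(f'{tag}.npz')
def ray(z,u,v):
    K=z['K'];k1=float(z['k1'])
    return cv2.undistortPoints(np.array([[[u,v]]],float),K,np.array([k1,0,0,0.]))[0,0]
def px(z,u,v,h=None):
    s=ray(z,u,v);T=z['T'];r=T[:3,:3]@np.array([s[0],s[1],1]);o=T[:3,3]
    t=float(z['d'][int(round(v)),int(round(u))]) if h is None else (h-o[2])/r[2]
    return o+t*r
def proj(z,P):
    T=np.linalg.inv(z['T']);p=T[:3,:3]@np.array(P)+T[:3,3]
    return cv2.projectPoints(p.reshape(1,1,3),np.zeros(3),np.zeros(3),z['K'],np.array([float(z['k1']),0,0,0]))[0].ravel()
E
python3 - <<'E'
from h import *
o=ctrl.get_obs();print({k:np.round(v,3) for k,v in o.items()}, ctrl.grip_point_offset)
snap('top','top0');snap('scene','scene0')
print(ctrl.camera_info('top'))
E
```

```text
{'t': np.float64(0.0), 'q': array([-1.263,  0.053,  1.614,  0.   ,  1.476, -0.119]), 'dq': array([-0.001, -0.   ,  0.003,  0.001, -0.   ,  0.002]), 'effort': array([-2.0000e-03, -3.9368e+01, -3.7018e+01, -0.0000e+00,  7.0000e-03,
        0.0000e+00]), 'tool_pos': array([ 0.259, -0.568,  0.23 ]), 'tool_rot': array([ 1.986,  0.433, -1.987]), 'contact_force': array([ 0.205, -0.099, -0.096]), 'wrist_torque': array([ 0.013, -0.037,  0.042]), 'opening': np.float64(0.085)} 0.0187
{'K': array([[373.71688917,   0.        , 256.68199312],
       [  0.        , 373.71688917, 188.8469833 ],
       [  0.        ,   0.        ,   1.        ]]), 'k1': -0.10719953073722625, 'T': array([[ 0.00530618, -0.99208387,  0.12546492,  0.35221765],
       [-0.99997071, -0.00595623, -0.00480656,  0.06406558],
       [ 0.0055158 , -0.12543574, -0.99208641,  1.00232795],
       [ 0.        ,  0.        ,  0.        ,  1.        ]])}
```

View pics/top0.png

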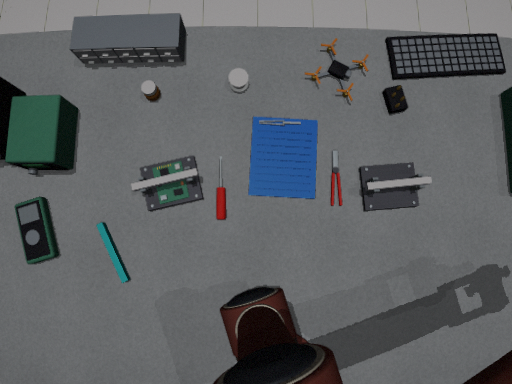

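View pics/scene0.png

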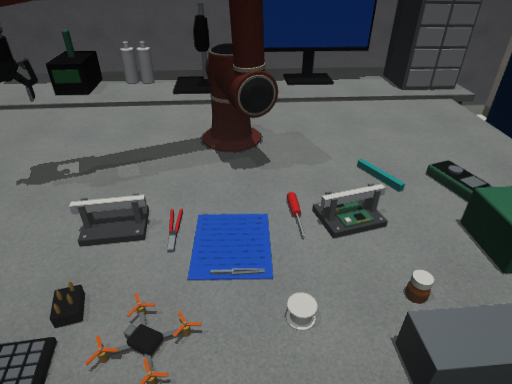

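The board stand is at about (170,183) in the top view. The mat is at (284,158), the empty stand at (393,187) and the turquoise decoy at (113,252). I'll enlarge the board stand and the mat.

Run:
```python
from h import *
z=load('top0');im=z['im']
cv2.imwrite('pics/c1.png',cv2.resize(im[140:225,120:220],None,fx=7,fy=7,interpolation=cv2.INTER_CUBIC))
cv2.imwrite('pics/c2.png',cv2.resize(im[108:208,240:330],None,fx=6,fy=6,interpolation=cv2.INTER_CUBIC))
```

```text
(no output)
```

View pics/c1.png

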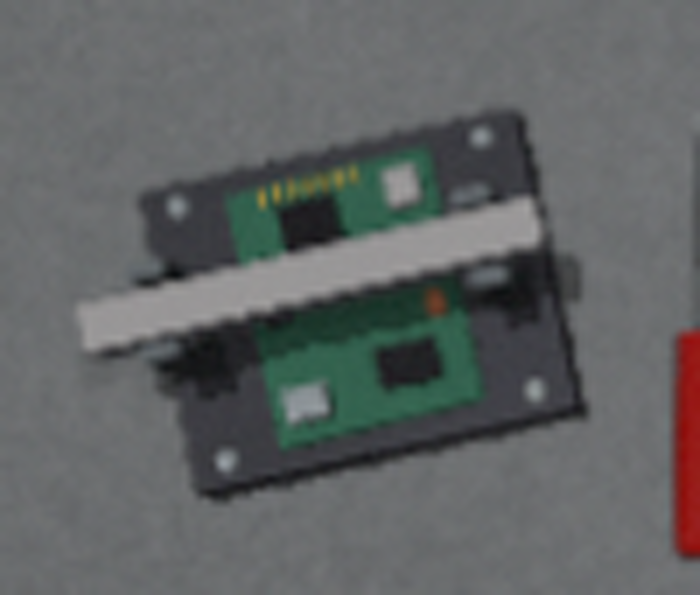

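View pics/c2.png

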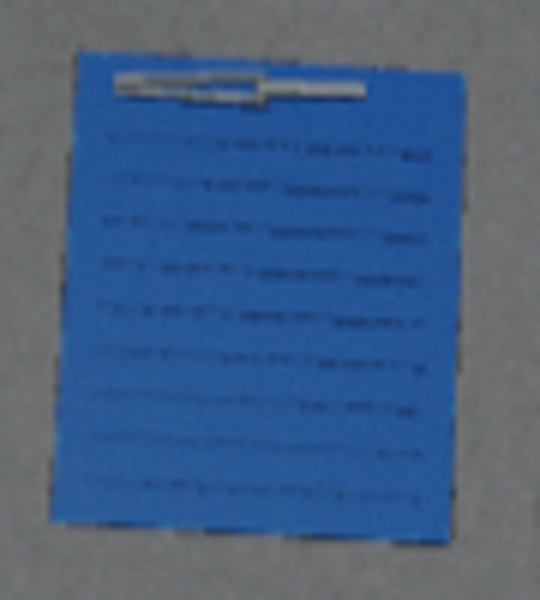

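Bar top corners in crop 1: (78,308), (537,198), (544,242) and (86,352). Mat corners in crop 2: (77,52), (466,73), (449,543) and (52,522).

Run:
```python
from h import *
from scipy.spatial.transform import Rotation as R
z=load('top0')
f=lambda c,x0,y0,s:[(x0+(x+.5)/s-.5,y0+(y+.5)/s-.5) for x,y in c]
b=np.array([px(z,u,v,.084) for u,v in f([(78,308),(537,198),(544,242),(86,352)],120,140,7)])
m=np.array([px(z,u,v,.004) for u,v in f([(77,52),(466,73),(449,543),(52,522)],240,108,6)])
for n,c in(('bar',b),('mat',m)):
    l=(c[1]+c[2]-c[0]-c[3])/2; w=(c[3]+c[2]-c[0]-c[1])/2
    print(n,c.mean(0).round(4),'len',np.linalg.norm(l).round(4),'wid',np.linalg.norm(w).round(4),'ang -y axis',np.degrees(np.arctan2(l[0],-l[1])).round(2), 'ang w(-x)',np.degrees(np.arctan2(w[1],-w[0])).round(2))
for u,v in f([(310,270)],120,140,7): print(px(z,u,v))
# stand base corners, top at .02
s=np.array([px(z,u,v,.02) for u,v in f([(140,192),(520,110),(583,410),(200,495)],120,140,7)]);print(s.mean(0),np.linalg.norm(s[0]-s[1]),np.linalg.norm(s[1]-s[2]))
o=ctrl.get_obs();print(R.from_rotvec(o['tool_rot']).as_matrix().round(3))
snap('wrist','w0')
```

```text
bar [0.4921 0.2916 0.084 ] len 0.1693 wid 0.0162 ang -y axis 13.85 ang w(-x) -11.8
mat [ 0.5678 -0.0126  0.004 ] len 0.1794 wid 0.2188 ang -y axis -2.67 ang w(-x) 2.79
[0.49437959 0.29249536 0.08107952]
[0.49212398 0.28804964 0.02      ] 0.15009279306351106 0.11869585197932134
[[-0.001  0.414 -0.91 ]
 [ 0.002 -0.91  -0.414]
 [-1.    -0.002 -0.   ]]
```

```bash
cat >> h.py <<'E'
from scipy.spatial.transform import Rotation as Rot
def plan(p,yaw=None):
    o=ctrl.get_obs();M=Rot.from_rotvec(o['tool_rot']).as_matrix()
    d=M.T@(np.array(p)-o['tool_pos'])/.04
    cy=np.degrees(np.arctan2(M[1,1],M[0,1]))
    t=0 if yaw is None else -((yaw-cy+180)%360-180)/5
    print('t',o['t'],'pos',o['tool_pos'].round(4),'jawyaw',round(cy,2),'tilt x',M[:,0].round(4),'F',o['contact_force'].round(2),'open',round(float(o['opening']),4),'q',o['q'].round(2))
    print('units xyz',d.round(3),'turn',round(t,3),'rows',np.linalg.norm(d)*.04/.0417)
E
python3 -c "
from h import *
plan([.492,.290,.2],13.5)"
```

```text
t 0.15 pos [ 0.2586 -0.5684  0.2303] jawyaw -65.54 tilt x [-5.0e-04  1.6e-03 -1.0e+00] F [-0.25 -0.13  1.39] open 0.0854 q [-1.26  0.05  1.61  0.    1.48 -0.12]
units xyz [  0.789 -17.118 -14.197] turn -15.809 rows 21.34563515564694
```

View pics/w0.png

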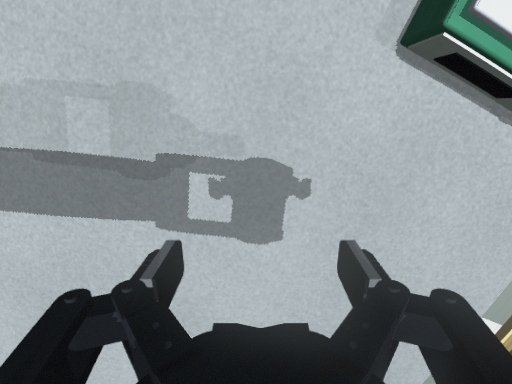

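Call:
drive_tool(
  commands="-1 0 -0.8 -0.66 -0.7;-1 0 -1.6 -1.3 -1.4;-1 0 -2.4 -2 -2.1;-1 0 -3.2 -2.6 -2.8;-1 0 -4 -3.3 -3.5;-1 0 -4.8 -4 -4.2;-1 0 -5.6 -4.6 -4.9;-1 0 -6.4 -5.3 -5.6",
)

```text
t: 0.82
tool_pos: [0.3452, -0.247, 0.2309]
tool_rot: [1.672, 0.826, -1.672]
contact_force: [1.2, -0.4, -0.1]
opening: 0.0855
```

```bash
python3 -c "
from h import *
plan([.492,.290,.2],13.5)"
```

```text
t 0.8167 pos [ 0.3452 -0.247   0.2309] jawyaw -37.43 tilt x [-1.e-04  2.e-04 -1.e+00] F [ 1.17 -0.4  -0.1 ] open 0.0855 q [-0.8  -0.46  2.05  0.    1.55 -0.14]
units xyz [  0.775  -5.243 -12.891] turn -10.185 rows 13.370089074612505
```

Call:
drive_tool(
  commands="-1 0 -0.37 -0.92 -0.8;-1 0 -0.75 -1.84 -1.6;-1 0 -1.12 -2.76 -2.4;-1 0 -1.5 -3.7 -3.2;-1 0 -1.9 -4.6 -4;-1 0 -2.3 -5.5 -4.8;-1 0 -2.6 -6.4 -5.6;-1 0 -3 -7.4 -6.4",
)

```text
t: 1.48
tool_pos: [0.4303, 0.0593, 0.2313]
tool_rot: [1.278, 1.163, -1.277]
contact_force: [-0.1, -0.6, -0.2]
opening: 0.0856
```

```bash
python3 -c "
from h import *
plan([.492,.290,.2],13.5)"
```

```text
t 1.4833 pos [0.4303 0.0593 0.2313] jawyaw -5.36 tilt x [ 9.e-04 -4.e-04 -1.e+00] F [-0.13 -0.59 -0.15] open 0.0856 q [-0.03 -0.43  2.03 -0.    1.54  0.06]
units xyz [ 0.781  0.996 -5.887] turn -3.772 rows 5.776038464577662
```

Call:
drive_tool(
  commands="-1 0.1 0.16 -0.95 -0.65;-1 0.25 0.33 -1.9 -1.3;-1 0.4 0.5 -2.85 -1.9;-1 0.55 0.66 -3.8 -2.5;-1 0.7 0.8 -4.8 -3.1;-1 0.78 0.93 -5.5 -3.6;-1 0.78 1 -5.89 -3.77;-1 0.78 1 -5.89 -3.77",
)

```text
t: 2.15
tool_pos: [0.4927, 0.2907, 0.1991]
tool_rot: [1.033, 1.313, -1.034]
contact_force: [-1.0, -0.2, 0.2]
opening: 0.0858
```

```bash
python3 -c "
from h import *
plan([.492,.290,.2],13.5)
im,d=snap('wrist','w1');snap('top','top1')
"
```

```text
t 2.15 pos [0.4927 0.2907 0.1991] jawyaw 13.52 tilt x [-1.5e-03  2.0e-04 -1.0e+00] F [-0.97 -0.22  0.21] open 0.0858 q [ 0.4  -0.05  1.77  0.    1.42  0.17]
units xyz [-0.023 -0.021  0.013] turn 0.004 rows 0.03232350127136542
```

View pics/w1.png

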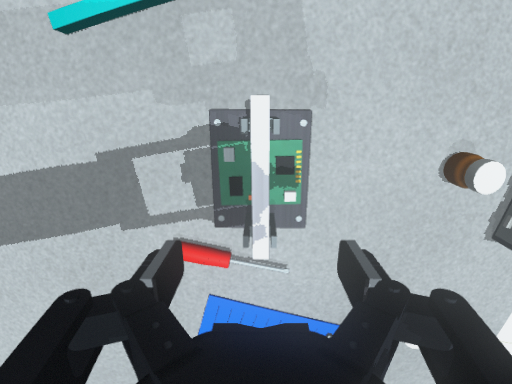

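Run:
```python
from h import *
z=load('w1')
cv2.imwrite('pics/c3.png',cv2.resize(z['im'][85:270,205:320],None,fx=4,fy=3.2,interpolation=cv2.INTER_CUBIC))
cv2.imwrite('pics/c3.png',cv2.resize(z['im'][85:125,230:290],None,fx=10,fy=10,interpolation=cv2.INTER_CUBIC))
cv2.imwrite('pics/c4.png',cv2.resize(z['im'][230:270,230:290],None,fx=10,fy=10,interpolation=cv2.INTER_CUBIC))
```

```text
(no output)
```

View pics/c3.png

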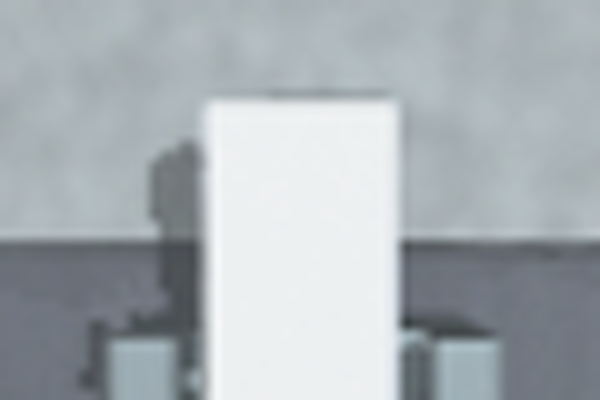

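View pics/c4.png

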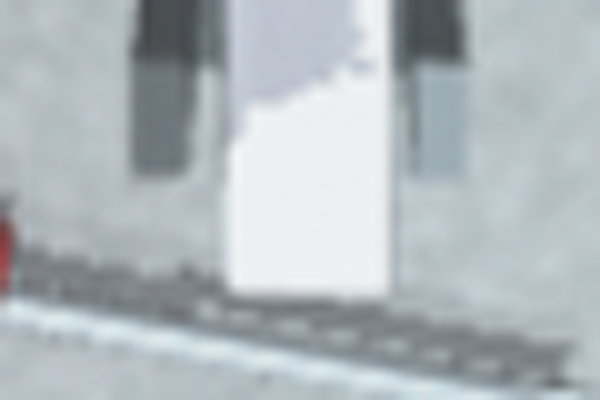

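Run:
```python
from h import *
z=load('w1')
g=lambda x,y,y0:(230+x/10-.45,y0+y/10-.45)
c=np.array([px(z,*g(*p),.084) for p in [(205,100,85),(397,100,85),(390,292,230),(228,292,230)]])
print(c.round(4)); l=(c[2]+c[3]-c[0]-c[1])/2
print(c.mean(0),np.linalg.norm(l),np.linalg.norm(c[0]-c[1]),np.linalg.norm(c[2]-c[3]),np.degrees(np.arctan2(l[0],-l[1])))
for p in[(300,200,85),(300,250,230)]: print(px(z,*g(*p)))
# bracket far tops outer edges
print(np.mean([px(z,*g(*p),.085) for p in [(108,338,85),(500,338,85),(465,62,230),(133,62,230)]],0), z['T'][:3,3])
z=load('top1');cv2.imwrite('pics/c5.png',cv2.resize(z['im'][110:240,110:260],None,fx=5,fy=4.5))
```

```text
[[0.462  0.3739 0.084 ]
 [0.479  0.378  0.084 ]
 [0.5196 0.2124 0.084 ]
 [0.5023 0.2082 0.084 ]]
[0.49073687 0.29310097 0.084     ] 0.17053270776431084 0.017508727341655147 0.017840460475001683 13.730825690831928
[0.47245916 0.36736274 0.08563003]
[0.50858924 0.21603316 0.08546903]
[0.48946496 0.29668443 0.085     ] [0.47394797 0.36629324 0.34304168]
```

View pics/c5.png

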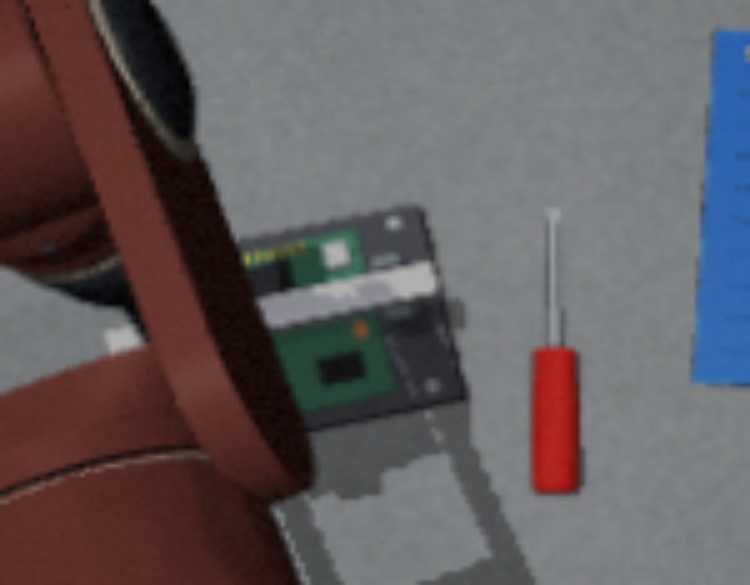

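```bash
python3 -c "
from h import *
plan([.4911,.2926,.054],13.75)"
```

```text
t 2.25 pos [0.4926 0.2881 0.1995] jawyaw 13.34 tilt x [-0.0011 -0.001  -1.    ] F [0.42 0.74 0.04] open 0.0852 q [ 0.4  -0.05  1.77 -0.    1.42  0.17]
units xyz [ 3.638 -0.005 -0.119] turn -0.081 rows 3.4915126409918193
```

Call:
drive_tool(
  commands="-1 0.6 0 -0.05 -0.05;-1 1.3 0 -0.07 -0.06;-1 2 0 -0.07 -0.06;-1 2.5 0 -0.07 -0.06;-1 2.8 0 -0.07 -0.06;-1 2.8 0 -0.07 -0.06",
  newtons=50,
)

```text
t: 2.75
tool_pos: [0.4901, 0.2888, 0.0849]
tool_rot: [1.03, 1.314, -1.039]
contact_force: [0.0, 0.3, 0.5]
opening: 0.0855
```

```bash
python3 -c "
from h import *
plan([.4911,.2926,.054],13.75)
snap('wrist','w2')
plan([.4911,.2926,.054],13.75)
"
```

```text
t 2.75 pos [0.4901 0.2888 0.0849] jawyaw 13.51 tilt x [-0.0054 -0.0025 -1.    ] F [0.04 0.32 0.47] open 0.0855 q [ 0.4   0.06  1.86 -0.    1.23  0.17]
units xyz [ 0.772  0.05  -0.088] turn -0.048 rows 0.7469263056340196
t 2.8 pos [0.4915 0.2896 0.0871] jawyaw 13.53 tilt x [-0.0024 -0.0012 -1.    ] F [-0.17 -0.39  0.6 ] open 0.0852 q [ 0.4   0.06  1.86 -0.    1.23  0.17]
units xyz [ 0.827  0.011 -0.076] turn -0.044 rows 0.7965366116536449
```

View pics/w2.png

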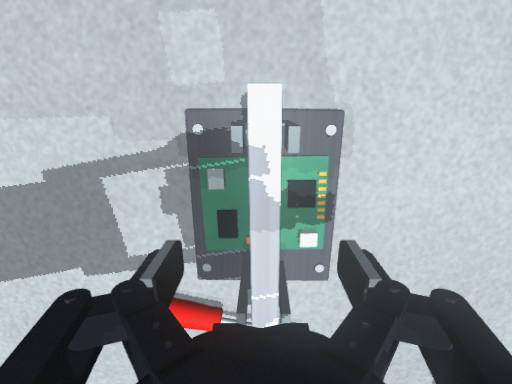

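Run:
```python
from h import *
z=load('w2')
print(px(z,264,84,.084), 'center', px(z,264,84,.084)[:2]-.085*np.array([-.2377,.9713]))
```

```text
[0.47044035 0.37521123 0.084     ] center [0.49064485 0.29265073]
```

Call:
drive_tool(
  commands="-1 0.4 0 -0.07 -0.04;-1 0.81 0.02 -0.08 -0.04;-1 0.81 0.02 -0.08 -0.04",
)

```text
t: 3.05
tool_pos: [0.4918, 0.2935, 0.055]
tool_rot: [1.029, 1.314, -1.032]
contact_force: [-0.8, -0.7, -0.4]
opening: 0.0856
```

Call:
drive_tool(
  commands="0 0 0 0 0;0.4 0 0 0 0;1 0 0 0 0;1 0 0 0 0;1 0 0 0 0;1 0 0 0 0;1 0 0 0 0;1 0 0 0 0",
  newtons=60,
)

```text
t: 3.72
tool_pos: [0.4929, 0.2944, 0.0567]
tool_rot: [1.031, 1.313, -1.029]
contact_force: [-0.8, -0.7, 5.4]
opening: 0.017
```

```bash
python3 -c "
from h import *
plan([.4911,.2926,.054],13.75)
snap('wrist','w3')
"
```

```text
t 3.7167 pos [0.4929 0.2944 0.0567] jawyaw 13.81 tilt x [ 1.3e-03  6.0e-04 -1.0e+00] F [-0.84 -0.71  5.39] open 0.017 q [0.41 0.1  1.87 0.   1.17 0.17]
units xyz [ 0.067 -0.055  0.033] turn 0.011 rows 0.08881593790938713
```

View pics/w3.png

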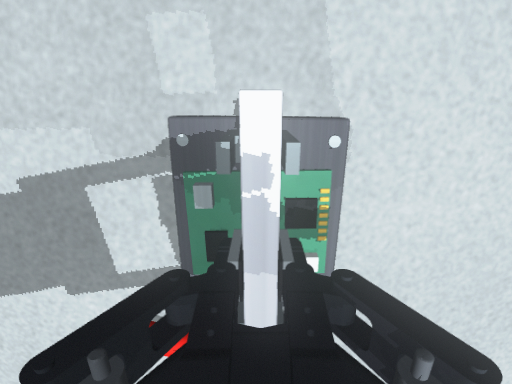

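The bar is gripped: the opening reads 17 mm and it sits between the bracket arms. Next I'll lift straight up.

Call:
drive_tool(
  commands="1 -0.1 0 0 0;1 -0.2 0 0 0;1 -0.35 0 0 0;1 -0.5 0 0 0;1 -0.65 0 0 0;1 -0.8 0 0 0;1 -0.95 0 0 0;1 -1.1 0 0 0",
)

```text
t: 4.43
tool_pos: [0.4923, 0.2942, 0.1005]
tool_rot: [1.03, 1.313, -1.03]
contact_force: [-0.2, 0.5, -2.0]
opening: 0.0167
```

```bash
python3 -c "
from h import *
plan([.4911,.2926,.16],13.75)
snap('wrist','w4');snap('scene','s4')
im=cv2.imread('pics/s4.png');cv2.imwrite('pics/s4c.png',cv2.resize(im[120:270,270:430],None,fx=4.5,fy=4))
"
```

```text
t 4.4333 pos [0.4923 0.2942 0.1005] jawyaw 13.8 tilt x [ 3.e-04  1.e-04 -1.e+00] F [-0.16  0.49 -1.96] open 0.0167 q [0.41 0.05 1.85 0.   1.25 0.17]
units xyz [-1.488 -0.039  0.031] turn 0.011 rows 1.4283253905241629
```

View pics/w4.png

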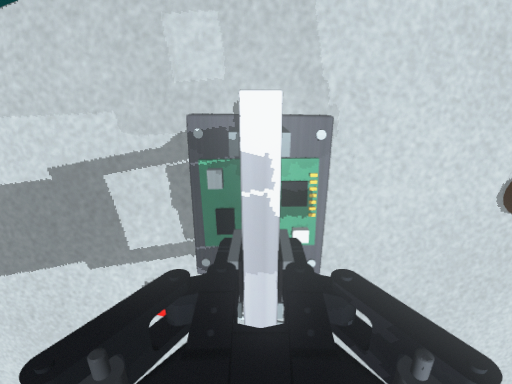

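View pics/s4c.png

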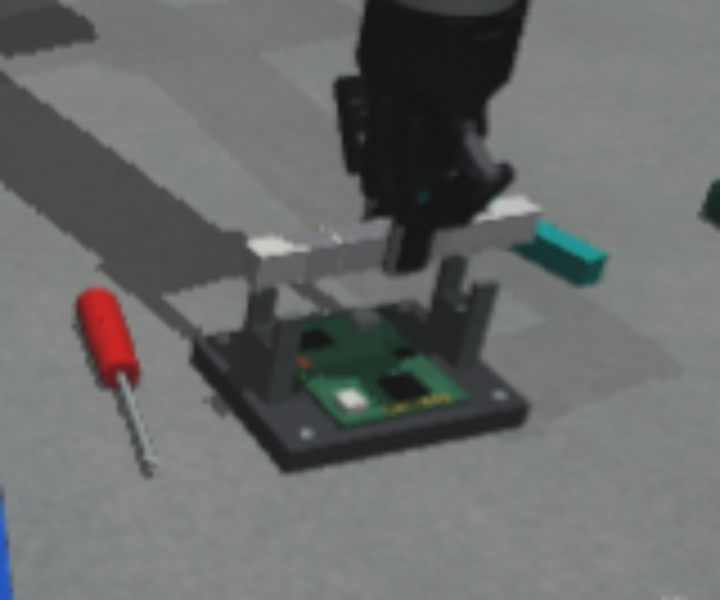

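The bar is level and clear of both brackets. I'll raise it further and carry it to the mat.

Run:
```python
from h import *
z=load('w4')
p=px(z,261,90.5,.128);print(p,px(z,261,100),px(z,261,220),'bar centre',p[:2]-.085*np.array([-.238,.971]))
plan([.568,-.0126,.15],-2.7)
```

```text
[0.47180877 0.37564698 0.128     ] [0.47269601 0.37203349 0.12812235] [0.48531493 0.32065999 0.12966814] bar centre [0.49203877 0.29311198]
t 4.5333 pos [0.4932 0.2945 0.1014] jawyaw 13.81 tilt x [ 0.0026  0.0012 -1.    ] F [-0.43  0.02 -2.01] open 0.0173 q [0.41 0.05 1.84 0.   1.25 0.17]
units xyz [-1.218 -0.014  7.902] turn 3.301 rows 7.669620032768733
```

Call:
drive_tool(
  commands="1 -0.3 0 0 0;1 -0.6 0 0 0;1 -0.9 0 0 0;1 -1.2 0 0 0;1 -1.2 0 0 0",
)

```text
t: 4.95
tool_pos: [0.4945, 0.2951, 0.1523]
tool_rot: [1.034, 1.31, -1.024]
contact_force: [0.9, -0.0, -1.6]
opening: 0.0168
```

Run:
```python
from h import *
plan([.568,-.0126,.15],-2.7)
```

```text
t 4.95 pos [0.4945 0.2951 0.1523] jawyaw 13.81 tilt x [ 0.0064  0.0028 -1.    ] F [ 0.9  -0.03 -1.57] open 0.0168 q [ 0.41 -0.01  1.81  0.    1.33  0.17]
units xyz [ 0.047 -0.051  7.909] turn 3.301 rows 7.586831787018441
```

Call:
drive_tool(
  commands="1 0 0 0.3 0.1;1 0 0 0.8 0.3;1 0 0 1.4 0.6;1 0 0 2 0.9;1 0 0 2.6 1.2;1 0 0 3.2 1.5;1 0 0 3.8 1.8;1 0 0 4.4 2.1",
)

```text
t: 5.62
tool_pos: [0.5338, 0.1213, 0.1469]
tool_rot: [1.167, 1.236, -1.169]
contact_force: [1.4, 0.4, -1.9]
opening: 0.0173
```

Run:
```python
from h import *
plan([.568,-.0126,.15],-2.7)
```

```text
t 5.6167 pos [0.5338 0.1213 0.1469] jawyaw 3.2 tilt x [-1.4e-03 -5.0e-04 -1.0e+00] F [ 1.39  0.36 -1.91] open 0.0173 q [ 0.09 -0.06  1.87 -0.    1.33  0.03]
units xyz [-0.078  0.667  3.39 ] turn 1.179 rows 3.314622086465588
```

Call:
drive_tool(
  commands="1 0 0.12 0.6 0.25;1 0 0.24 1.2 0.45;1 0 0.36 1.8 0.65;1 0 0.48 2.4 0.85;1 0 0.58 2.9 1.05;1 0 0.65 3.25 1.15;1 0 0.67 3.39 1.18;1 0 0.67 3.39 1.18",
)

```text
t: 6.28
tool_pos: [0.5687, -0.0118, 0.1472]
tool_rot: [1.243, 1.187, -1.244]
contact_force: [-0.6, 0.2, -2.0]
opening: 0.0173
```

Run:
```python
from h import *
plan([.568,-.0126,.058],-2.7)
snap('wrist','w5')
plan([.568,-.0126,.058],-2.7)
snap('top','top5')
plan([.568,-.0126,.058],-2.7)
```

```text
t 6.2833 pos [ 0.5687 -0.0118  0.1472] jawyaw -2.7 tilt x [-9.e-04  1.e-04 -1.e+00] F [-0.6   0.19 -1.97] open 0.0173 q [-0.15 -0.01  1.82  0.    1.33 -0.1 ]
units xyz [ 2.231 -0.013  0.022] turn 0.0 rows 2.1400580090862387
t 6.3333 pos [ 0.5685 -0.0108  0.1473] jawyaw -2.64 tilt x [-1.e-03  6.e-04 -1.e+00] F [ 0.04  0.01 -2.99] open 0.0171 q [-0.15 -0.01  1.82  0.    1.33 -0.1 ]
units xyz [ 2.232 -0.008  0.048] turn 0.012 rows 2.1415342233170986
t 6.3833 pos [ 0.5685 -0.0101  0.1473] jawyaw -2.58 tilt x [-8.e-04  7.e-04 -1.e+00] F [-0.07  1.41 -2.28] open 0.0171 q [-0.15 -0.01  1.82  0.    1.33 -0.1 ]
units xyz [ 2.234 -0.007  0.064] turn 0.024 rows 2.1433637459366555
```

View pics/w5.png

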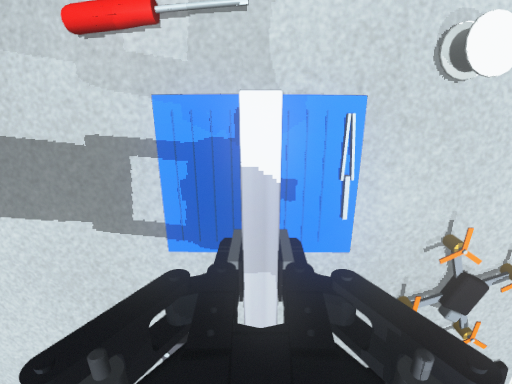

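View pics/top5.png

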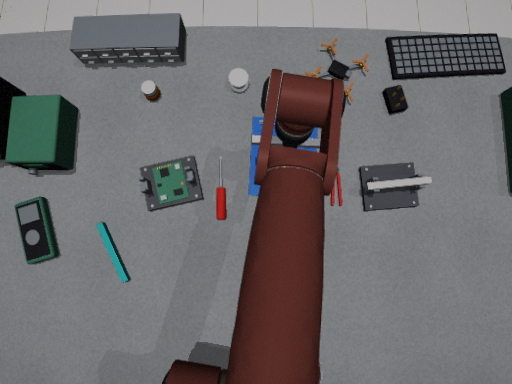

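The bar is level over the mat. I'll check the mat centre with this camera, and how far the fingertips reach below the bar.

Run:
```python
from h import *
z=load('w5')
c=np.array([px(z,u,v,.004) for u,v in[(152,95),(367,94.5),(351,252),(168,252)]]);print(c.round(4),c.mean(0))
w=(c[1]+c[2]-c[0]-c[3])/2;print(np.degrees(np.arctan2(w[1],w[0])))
p=px(z,261,90.5);print('far top',p)
for v in (100,150,200,250,300): print(v,px(z,261,v).round(4))
u=proj(z,[.5685,-.0108,.1473]);print(u)
```

```text
[[ 0.4614  0.0827  0.004 ]
 [ 0.6803  0.0726  0.004 ]
 [ 0.6734 -0.1082  0.004 ]
 [ 0.4508 -0.0978  0.004 ]] [ 0.56646794 -0.01269425  0.004     ]
-2.659713695844306
far top [0.57202741 0.07187332 0.17628223]
100 [0.5719 0.0682 0.1759]
150 [0.5709 0.0478 0.1762]
200 [0.5698 0.0251 0.1762]
250 [ 0.5686 -0.0017  0.1741]
300 [ 0.5672 -0.0311  0.1748]
[261.56136871 240.57629907]
```

Call:
drive_tool(
  commands="1 0.4 0 0.02 0;1 1 0 0.02 0;1 1.6 0 0.02 0;1 2.2 0 0.02 0;1 2.7 0 0.02 0;1 3.1 0 0.02 0;1 3.3 0 0.02 0;1 3.3 0 0.02 0",
)

```text
t: 7.05
tool_pos: [0.5667, -0.0101, 0.0133]
tool_rot: [1.24, 1.192, -1.245]
contact_force: [-0.7, 0.6, -2.6]
opening: 0.0169
```

Call:
drive_tool(
  commands="1 0 0 0 0;1 0 0 0 0",
)

```text
t: 7.22
tool_pos: [0.57, -0.0112, 0.0172]
tool_rot: [1.243, 1.186, -1.24]
contact_force: [0.4, -0.3, -2.9]
opening: 0.017
```

Run:
```python
from h import *
plan([.567,-.0126,.004],-2.7)
snap('scene','s6');plan([.567,-.0126,.004],-2.7)
im=cv2.imread('pics/s6.png');cv2.imwrite('pics/s6c.png',cv2.resize(im[190:290,180:290],None,fx=7,fy=6,interpolation=cv2.INTER_CUBIC))
```

```text
t 7.2167 pos [ 0.57   -0.0112  0.0172] jawyaw -2.56 tilt x [ 2.4e-03 -2.0e-04 -1.0e+00] F [ 0.36 -0.33 -2.88] open 0.017 q [-0.15  0.15  1.89  0.    1.1  -0.11]
units xyz [ 0.33  -0.073  0.039] turn 0.028 rows 0.32671587181955275
t 7.2667 pos [ 0.5702 -0.0113  0.0175] jawyaw -2.57 tilt x [ 3.e-03 -4.e-04 -1.e+00] F [-0.13  0.05 -2.4 ] open 0.0171 q [-0.15  0.15  1.89  0.    1.1  -0.11]
units xyz [ 0.337 -0.079  0.036] turn 0.026 rows 0.33366982737389667
```

View pics/s6c.png

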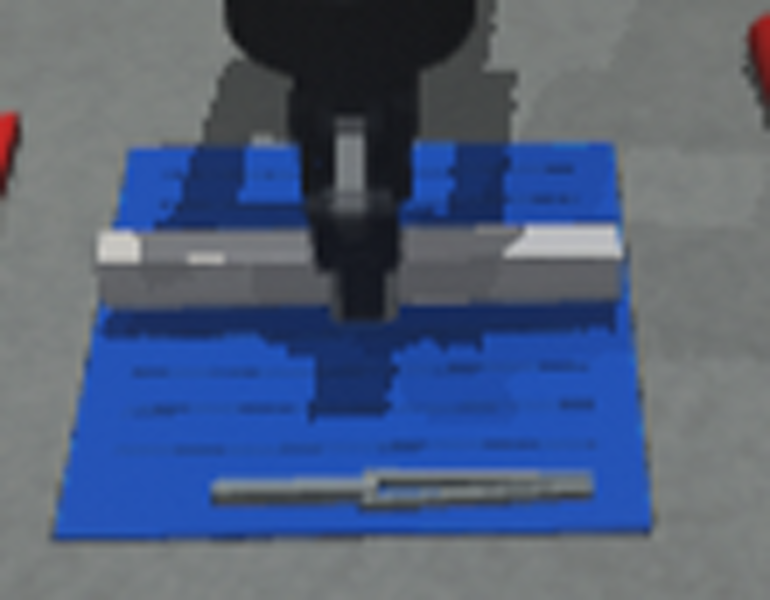

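Call:
drive_tool(
  commands="1 0.1 0 0 0;1 0.15 0 0 0;1 0.2 0 0 0;1 0.2 0 0 0",
)

```text
t: 7.6
tool_pos: [0.5684, -0.0114, 0.0073]
tool_rot: [1.242, 1.188, -1.243]
contact_force: [0.9, 0.3, -1.8]
opening: 0.017
```

Call:
drive_tool(
  commands="1 0.03 0 0 0;1 0.05 0 0 0;1 0.05 0 0 0",
)

```text
t: 7.85
tool_pos: [0.5687, -0.0114, 0.0055]
tool_rot: [1.242, 1.188, -1.243]
contact_force: [-0.5, -0.1, -3.1]
opening: 0.0168
```

Call:
drive_tool(
  commands="1 0.03 0 0 0;1 0.04 0 0 0;1 0.04 0 0 0",
)

```text
t: 8.1
tool_pos: [0.569, -0.0115, 0.0044]
tool_rot: [1.243, 1.187, -1.242]
contact_force: [-0.6, 0.1, -0.4]
opening: 0.0169
```

Call:
drive_tool(
  commands="1 0.02 0 0 0;1 0.03 0 0 0;1 0.03 0 0 0",
)

```text
t: 8.35
tool_pos: [0.5691, -0.0115, 0.0044]
tool_rot: [1.242, 1.188, -1.243]
contact_force: [-5.3, 0.4, 8.2]
opening: 0.0169
```

Run:
```python
from h import *
plan([.567,-.0126,.004],-2.7)
snap('wrist','w7');z=load('w7');plan([.567,-.0126,.004],-2.7)
for v in (100,130,150,180,200,220): print(v,px(z,261,v).round(4), px(z,200,v).round(4))
```

```text
t 8.35 pos [ 0.5691 -0.0115  0.0044] jawyaw -2.59 tilt x [-6.e-04 -1.e-04 -1.e+00] F [-5.28  0.38  8.24] open 0.0169 q [-0.15  0.17  1.89 -0.    1.08 -0.11]
units xyz [ 0.009 -0.05   0.031] turn 0.022 rows 0.05710814244179685
t 8.4 pos [ 0.5691 -0.0115  0.0044] jawyaw -2.59 tilt x [-5.e-04 -1.e-04 -1.e+00] F [-4.65  0.63  7.25] open 0.0168 q [-0.15  0.17  1.89 -0.    1.08 -0.11]
units xyz [ 0.009 -0.05   0.031] turn 0.022 rows 0.05713634066826601
100 [0.5721 0.0685 0.0332] [0.5413 0.0706 0.0053]
130 [0.5716 0.0566 0.034 ] [0.5396 0.0557 0.0051]
150 [0.5712 0.048  0.0329] [0.5386 0.0453 0.0058]
180 [0.5706 0.0347 0.0328] [0.5367 0.0288 0.0055]
200 [0.5701 0.0252 0.0328] [0.5354 0.0171 0.0055]
220 [0.5697 0.0155 0.033 ] [0.5338 0.0046 0.0049]
```

View pics/w7.png

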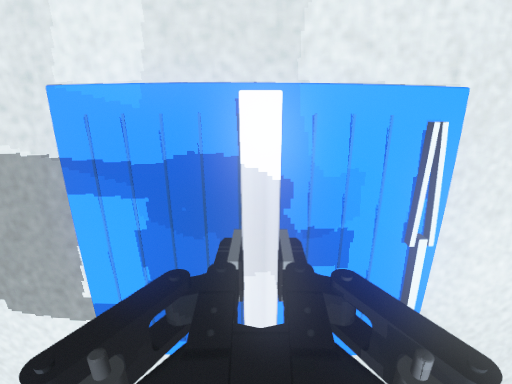

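The fingertips now rest lightly on the mat, at about 11 N, with the bar's underside still about 3.7 mm above it. I gripped a little low. I'll bleed the grip off in tiny steps so the bar slides down the pads instead of falling.

Call:
drive_tool(
  commands="0.66 0 0 0 0;0.66 0 0 0 0;0.65 0 0 0 0;0.65 0 0 0 0;0.64 0 0 0 0;0.64 0 0 0 0;0.63 0 0 0 0;0.63 0 0 0 0",
  newtons=20,
)

```text
t: 9.07
tool_pos: [0.569, -0.0115, 0.0043]
tool_rot: [1.242, 1.188, -1.243]
contact_force: [-5.1, 0.6, 7.8]
opening: 0.0171
```

```bash
cat > g.py <<'E'
from h import *
import sys
plan([.567,-.0126,.004],-2.7)
snap('wrist',sys.argv[1]);z=load(sys.argv[1])
a=np.array([[px(z,u,v)[2] for u in(255,261,267)] for v in range(110,230,10)]);b=np.array([[px(z,u,v)[2] for u in(190,196,203)] for v in range(110,230,10)])
print('bar',np.median(a),np.median(a,1).round(4),'mat',np.median(b),'gap',np.median(a)-np.median(b)-.024)
E
python3 g.py w8
```

```text
t 9.0667 pos [ 0.569  -0.0115  0.0043] jawyaw -2.59 tilt x [-5.e-04 -1.e-04 -1.e+00] F [-5.12  0.63  7.81] open 0.0171 q [-0.15  0.17  1.89 -0.    1.08 -0.11]
units xyz [ 0.008 -0.049  0.031] turn 0.022 rows 0.05621552839886912
bar 0.03313508318557072 [0.0329 0.033  0.0332 0.0321 0.0331 0.0334 0.033  0.0329 0.0326 0.0334
 0.0333 0.0331] mat 0.0053460566949321 gap 0.003789026490638621
```

Call:
drive_tool(
  commands="0.625 0 0 0 0;0.62 0 0 0 0;0.615 0 0 0 0;0.61 0 0 0 0;0.61 0 0 0 0;0.605 0 0 0 0;0.6 0 0 0 0;0.6 0 0 0 0",
)

```text
t: 9.78
tool_pos: [0.5691, -0.0115, 0.0044]
tool_rot: [1.242, 1.188, -1.243]
contact_force: [-5.4, 0.5, 8.4]
opening: 0.0175
```

```bash
python3 g.py w9
```

```text
t 9.7833 pos [ 0.5691 -0.0115  0.0044] jawyaw -2.59 tilt x [-4.e-04 -1.e-04 -1.e+00] F [-5.45  0.45  8.43] open 0.0175 q [-0.15  0.17  1.89 -0.    1.08 -0.11]
units xyz [ 0.009 -0.05   0.031] turn 0.022 rows 0.05733648130975669
bar 0.03295827058658004 [0.0333 0.0326 0.0326 0.0338 0.0323 0.0335 0.0327 0.0328 0.0328 0.0331
 0.0341 0.0331] mat 0.005709820615032168 gap 0.0032484499715478704
```

Call:
drive_tool(
  commands="0.597 0 0 0 0;0.594 0 0 0 0;0.591 0 0 0 0;0.588 0 0 0 0;0.585 0 0 0 0;0.582 0 0 0 0;0.58 0 0 0 0;0.58 0 0 0 0",
)

```text
t: 10.5
tool_pos: [0.5691, -0.0115, 0.0042]
tool_rot: [1.242, 1.188, -1.243]
contact_force: [-4.4, 0.2, 5.9]
opening: 0.0185
```

```bash
python3 g.py w10
```

```text
t 10.5 pos [ 0.5691 -0.0115  0.0042] jawyaw -2.59 tilt x [-3.e-04 -1.e-04 -1.e+00] F [-4.35  0.2   5.94] open 0.0185 q [-0.15  0.17  1.89 -0.    1.08 -0.11]
units xyz [ 0.006 -0.05   0.03 ] turn 0.022 rows 0.056411758897950526
bar 0.03301626035485111 [0.033  0.0329 0.0327 0.0327 0.0331 0.0337 0.0333 0.0327 0.0332 0.0338
 0.0329 0.0329] mat 0.0055196651913569095 gap 0.0034965951634942025
```

Call:
drive_tool(
  commands="0.578 0.01 0 0 0;0.576 0.01 0 0 0;0.574 0.01 0 0 0;0.572 0.01 0 0 0;0.57 0.01 0 0 0;0.57 0.01 0 0 0",
)

```text
t: 11.05
tool_pos: [0.5692, -0.0115, 0.0042]
tool_rot: [1.242, 1.188, -1.243]
contact_force: [-5.2, 0.5, 8.3]
opening: 0.0183
```

```bash
python3 g.py w11
```

```text
t 11.05 pos [ 0.5692 -0.0115  0.0042] jawyaw -2.59 tilt x [-2.e-04 -1.e-04 -1.e+00] F [-5.16  0.45  8.33] open 0.0183 q [-0.15  0.17  1.89 -0.    1.08 -0.11]
units xyz [ 0.005 -0.054  0.031] turn 0.023 rows 0.05965222669247348
bar 0.029203257545694097 [0.0293 0.0298 0.0286 0.0289 0.0294 0.0292 0.0291 0.0294 0.0298 0.029
 0.029  0.0289] mat 0.005363878322274404 gap -0.0001606207765803072
```

The bar slid down and now lies flat on the mat, with a measured gap of about 0 mm. I'll open the gripper and retreat.

Call:
drive_tool(
  commands="0.5 0 0 0 0;0.4 0 0 0 0;0.2 0 0 0 0;-0.1 0 0 0 0;-0.4 0 0 0 0;-0.4 0 0 0 0;-0.4 0 0 0 0",
)

```text
t: 11.68
tool_pos: [0.5683, -0.0113, 0.002]
tool_rot: [1.242, 1.188, -1.243]
contact_force: [-0.3, 0.8, -0.2]
opening: 0.0599
```

Call:
drive_tool(
  commands="-0.4 -0.3 0 0 0;-0.4 -0.8 0 0 0;-0.4 -1.5 0 0 0;-0.4 -2.3 0 0 0;-0.4 -3.1 0 0 0;-0.4 -3.9 0 0 0;-0.4 -4.5 0 0 0;-0.4 -4.5 0 0 0",
)

```text
t: 12.35
tool_pos: [0.5724, -0.0119, 0.1909]
tool_rot: [1.247, 1.177, -1.234]
contact_force: [-0.2, -0.3, 1.6]
opening: 0.0597
```

Call:
drive_tool(
  commands="-0.4 0 -0.8 0 0;-0.4 0 -1.6 0 0;-0.4 0 -2.4 0 0;-0.4 0 -3.2 0 0;-0.4 0 -3.8 0 0;-0.4 0 -4 0 0;-0.4 0 -4 0 0",
)

```text
t: 12.93
tool_pos: [0.408, -0.004, 0.1825]
tool_rot: [1.243, 1.186, -1.242]
contact_force: [0.1, 0.4, 0.2]
opening: 0.0597
```

Run:
```python
from h import *
plan([.567,-.0126,.2],-2.7)
snap('top','top9');snap('scene','s9')
im=cv2.imread('pics/top9.png');cv2.imwrite('pics/t9c.png',cv2.resize(im[100:220,120:440],None,fx=2.5,fy=2.5,interpolation=cv2.INTER_CUBIC))
```

```text
t 12.9333 pos [ 0.408  -0.004   0.1825] jawyaw -2.61 tilt x [ 1.1e-03 -2.0e-04 -1.0e+00] F [0.06 0.43 0.22] open 0.0597 q [-0.19 -0.48  2.15  0.    1.47 -0.15]
units xyz [-0.434  3.982  0.033] turn 0.019 rows 3.8423790067332537
```

View pics/t9c.png

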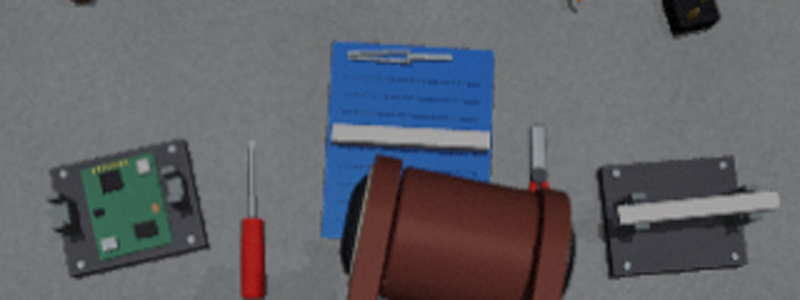

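View pics/s9.png

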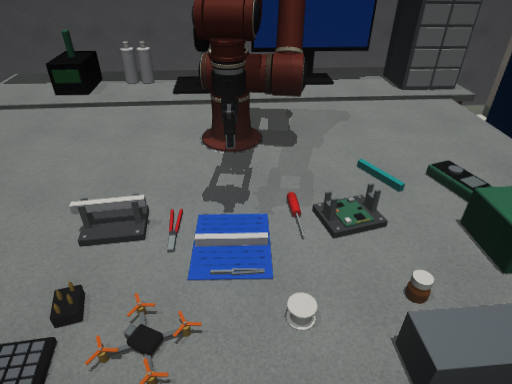

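Run:
```python
from h import *
z=load('top9')
print(np.mean([px(z,120+x/2.5-.3,100+y/2.5-.3,.028) for x,y in[(333,124),(490,131),(490,146),(332,140)]],0))
print(ctrl.finish_job())
```

```text
[ 0.5700898 -0.0136511  0.028    ]
the job is handed in; nothing more can be done
None
```

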